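# Open the sanding chest by its pop-out T-handle

## Robot

A 6-joint arm with a two-finger parallel gripper is mounted at the origin on the work surface. World frame = base frame: x ahead of the robot, y to its left, z up, the work surface at z = 0. Lengths are in m, angles in rad, forces in N, time in s.
With the tool pointing down it reaches from about 0.3 to 0.775 m from the base axis. Payload 14.6 kg.
Tool frame: the origin (TCP) lies on the mounting face of the last link; the fingertips stand 199 mm ahead of it and the grasp point (between the pads) lies 180 mm ahead of it; z points along the fingers, y is the line along which they close (so a half turn about z gives the same grasp; the last joint's range is limited). The gripper opens to 94 mm and grips with 3 to 60 N. Pads are 16 mm wide; open, the fingers measure 119 mm over their backs; the gripper's body (75 mm by 177 mm) begins 78 mm behind the grasp point.
Start: joints at [-1.285, 0.3, 1.521, -0, 1.321, -0.067], TCP at [0.19, -0.516, 0.405] pointing down, gripper open.
Joint ranges: [-3.03, 3.03], [-0.79, 2.21], [0.23, 2.52], [-1.04, 4.18], [0, 3.07], [-2.55, 2.55]. Speed limits (rad/s): [2.22, 2.22, 2.57, 3.14, 3.14, 3.14].

## Interface

Orientations are given as [roll, pitch, yaw] about the fixed x, y, z axes, in that order (R = Rz(yaw) Ry(pitch) Rx(roll)).
In Python, from station import get_obs, camera, hand_in gives the robot as it stands.
- The arm moves only by the tool apply_moves, never from a script. Its argument "increments" is a list of rows, each an object of numbers: "tx", "ty", "tz": the shift along the tool's x, y, z as a fraction of full scale; "ax", "ay", "az": the turn, a rotation vector about the tool's x, y, z as a fraction of full scale. In form: [{"tx": .., "ty": .., "tz": .., "ax": .., "ay": .., "az": ..}, ...]. A call has 1 to 12 rows; each row shifts and turns the commanded pose from where the row before left it, along the tool's axes as they then stand; what a row does not reach is not made up. Full scale, the value 1, is 30 mm for a shift and 5 degrees for a turn. A row lasts 1/8 s, in which the tool goes at most 62.5 mm and 10.7 degrees, less where a joint would pass 70% of its speed; a pose out of reach is approached as far as the arm can. A call with a number of a shift or a turn outside -1 to 1 is refused whole. A call with a gripper value outside its range is refused whole. "jaw" is the closure, from 0 (fully open) to 1 (shut), set as the call begins (left out, the last holds). The fingers move at their own pace and stop on an object; "force" is the grip in N (left out, the last holds). Time passes only in rows, so rows that do not move let the fingers close. It gives the time, the measured TCP pose, the force, the opening and the grip force at its end, in the units of the state.
- get_obs(): the state, without advancing time (a new reading comes with each control period).
- camera(name): name is "scene" or "top" or "wrist"; returns a dict with "pixels" (400x640x3 uint8, red, green, blue), "camera_matrix" (3x3 intrinsics, pixels), "R" (3x3) and "t" (3): a world point X has camera coordinates R X + t; the wrist camera has in their place "T_tool_cam" (4x4, takes a point from camera to tool coordinates, whose origin is the TCP and whose axes are the flange's). Camera axes: x right, y down, z forward; pixel columns grow to the right and rows downward; lengths in m; the calibration is good to about 2 mm. A picture is of the moment at which its call begins: read the wrist's pose just before it. There is no depth.
- hand_in(): hands the job in; it is judged then, once.
The state is a dict: "time_s": time; "qpos": joint angles; "joint_vel": joint speeds; "tau": joint torques, N m; "ee_pos": TCP position; "eef_rot": TCP orientation; "force": force on the tool from outside, world axes, zero at the start; "moment": the same for the moment, N m; "grip_width": finger opening in m; "grip_force": force on a finger pad.
Only numpy, scipy, OpenCV 4.12 (cv2) and the standard library are available. Lean on these libraries where they do the work, as an engineer would, in place of code of your own. Each camera call takes 0.05 s, during which the arm holds its last target. There are 200 camera calls.

## Task

Open the blue sanding chest: gently press the red button on its lid, no harder than it needs, until the black T-handle pops out, turn the handle clockwise to its stop, then use it to raise the lid clearly (about 30 degrees) and let go, leaving the lid standing open. Do not knock the things standing around the chest.

Things in the scene. Friction and masses are not known exactly. Their poses are not given: they have to be found in the camera images.
- chest: blue steel chest, 280 (x) x 360 (y) x 85 mm high without its lid, fixed to the bench. Origin: centre of its underside on the bench; x points to its far side (where the lid is hinged), y to its left seen from the robot, z up. The lid is a 10 mm plate covering it, top 95 mm above the bench
- release: red round push button, 26 mm across, 80 mm from the handle's axis towards the chest's -y; origin: centre of its top, z out of the lid. Springs back. Worn: first 0.5 to 14.5 mm of soft free play (varies, unseen) at 1 to 2.5 N, then a stiffer catch that lets the handle go 2 to 3 mm further on, at 4 to 8 N; about 2 mm later it stops dead. More than 30 N on it breaks the catch
- pop (a joint): how far the T-handle has popped out of the lid, m: 0 held in, 0.034 fully out. It springs out by itself (about 8 N) along the lid's normal once the catch lets go, and stays out
- handle_grip (a point): centre of the black T-handle's bar, on its turning axis, 205 mm from the hinge line. Bar 88 mm long, 18 wide, 16 high, on a 14 mm stem; at handle angle 0 it lies along the chest's y. Site y along the bar, z out of the lid. Popped out, the bar's underside is 37 mm and its centre 45 mm above the lid
- handle (a joint): turn of the T-handle, rad: 0 locked, grows clockwise seen from above, stop at 1.45. Friction 0.22 N m; stays where left. The lid's latch is fully free from 1.05 on
- lid (a joint): opening of the lid, rad: 0 shut, grows as the near edge rises, up to 1.5. Stiff hinge: the lid stays where it is left; lifting by the handle takes about 12 N
- lid_hinge (a point): middle of the lid's hinge line (along the chest's y) at the chest's far upper edge, 85 mm above the bench
- glue: bystander: white glue bottle, 44 mm across, 130 mm tall, origin at the centre of its foot
- spray: bystander: red and white spray can, 64 mm across, 170 mm tall, origin at the centre of its foot
- sander: bystander: cork sanding block 90 x 55 x 30 mm lying flat, origin at the centre of its underside
- finial: bystander: red-brown lacquered turned finial, 52 mm across, 76 mm tall, origin at the centre of its foot
- collar (a point): centre of the top of the dark fixed collar, 40 mm across, around the red button, 9 mm above the lid; at rest the button top stands 21 mm above it
- dish (a point): middle, at rim height, of the grey dish in which the bar sits while held in: rim 18 mm above the lid, 34 mm wide and 104 mm long outside. Held in, the bar can neither turn nor be gripped

How it is judged:
By the outcome, as a careful person would: the job done as asked, in the order asked, and still so for the second after the job is handed in, with the robot touching nothing.
It also fails if it takes over 61 s, if anything falls off the work surface, if the arm or the gripper's body presses on something with over 40 N, if the wrist force passes 120 N, or if a joint passes its speed limit or range.

## Working session

There is one attempt and no reset: what is moved stays moved. The work goes in short steps, Python scripts to look and compute and a tool call to move; the robot and the scene stay as the last step left them, time stands still between calls to the robot, and variables do not carry over. Pictures are saved under pics/ and viewed, at most 10 in all, crops included, and the job is handed in when it is done.

Besides the shell and the picture viewer there is one more tool, called after "Emit:" by a JSON object that holds its "name" and its "arguments". apply_moves: Moves the arm, as the interface text tells. Its arguments: {"type":"object","properties":{"increments":{"type":"array"},"jaw":{"type":"number"},"force":{"type":"number"}},"required":["increments"]}

```bash
ls; mkdir -p pics; cat > h.py <<'E'
import numpy as np,cv2
from station import get_obs,camera,hand_in
def ray(c,u,v):
    d=np.linalg.inv(c["camera_matrix"])@[u,v,1.0]; R=np.array(c["R"]);
    return -R.T@np.array(c["t"]), R.T@d
def onz(c,u,v,z):
    o,d=ray(c,u,v); return o+d*(z-o[2])/d[2]
def proj(c,X):
    p=np.array(c["camera_matrix"])@(np.array(c["R"])@np.array(X)+np.array(c["t"])); return p[:2]/p[2]
def save(c,n): cv2.imwrite("pics/"+n,np.ascontiguousarray(c["pixels"][:,:,::-1]))
E
python3 - <<'E'
from h import *
import pickle
o=get_obs();print(o)
cs={n:camera(n) for n in("scene","top")}
pickle.dump(cs,open("cs.pkl","wb"))
for n in cs: save(cs[n],n+"0.png"); print(n,cs[n]["camera_matrix"],ray(cs[n],320,200))
E
```

```text
pics
{'time_s': 0.0, 'qpos': array([-1.28457554e+00,  3.00453747e-01,  1.52163343e+00,  8.95901414e-06,
        1.32066519e+00, -6.65950529e-02]), 'joint_vel': array([-0.00246034, -0.00012461,  0.0003253 , -0.00075031,  0.0005137 ,
       -0.00101227]), 'tau': array([ 2.66431867e-03, -5.31801867e+01, -3.52738202e+01,  7.09397555e-02,
        2.43992714e-02, -8.99324527e-05]), 'ee_pos': array([ 0.19003553, -0.51607852,  0.40407357]), 'eef_rot': array([-3.14043609e+00, -8.58322006e-05,  3.52813570e-01]), 'force': array([-0.09596473,  0.67974528,  1.00600153]), 'moment': array([-0.0997625 ,  0.01098378, -0.00710631]), 'grip_force': 0.0, 'grip_width': 0.0938219994177025}
scene [[384.61953772   0.         320.04164739]
 [  0.         384.61953772 197.10934642]
 [  0.           0.           1.        ]] (array([0.9548771 , 0.60934129, 0.84930525]), array([-0.35183885, -0.57069111, -0.74200915]))
top [[517.05042575   0.         309.34153427]
 [  0.         517.05042575 206.22510523]
 [  0.           0.           1.        ]] (array([ 0.3318654 , -0.0062935 ,  1.33343485]), array([ 0.21924871, -0.0120024 , -0.9758872 ]))
```

View pics/scene0.png

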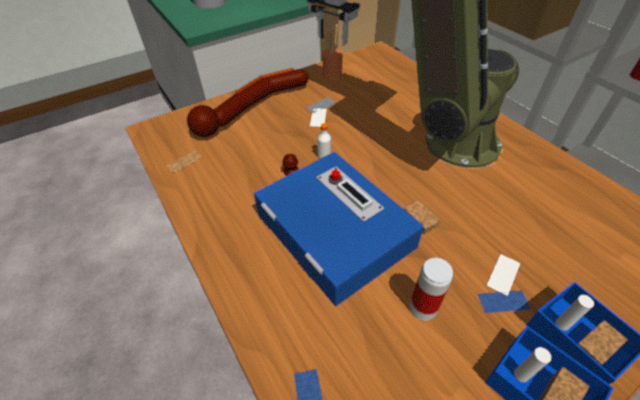

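View pics/top0.png

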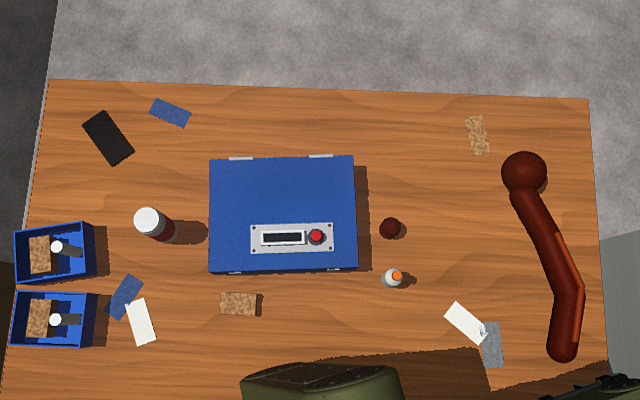

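The top view shows the chest with corners near (209,159), (353,155), (358,269) and (208,273). The button is at (316,237) and the dark bar in its dish at (283,238). The spray can is at (150,222), the sander at (240,303), the glue at (393,278) and the finial at (390,228).

```bash
python3 - <<'E'
from h import *
import pickle
cs=pickle.load(open("cs.pkl","rb"))
def blob(im,m,box):
    x0,y0,x1,y1=box; mm=np.zeros(m.shape,np.uint8); mm[y0:y1,x0:x1]=m[y0:y1,x0:x1]*255
    n,l,s,c=cv2.connectedComponentsWithStats(mm); k=1+np.argmax(s[1:,4])
    pts=np.argwhere(l==k)[:,::-1].astype(np.float32)
    return c[k],s[k],cv2.minAreaRect(pts),pts
P={}
for n,bb,hb in(("top",(300,222,335,252),(255,228,307,248)),("scene",(325,165,348,190),(335,175,378,212))):
    c=cs[n];im=c["pixels"].astype(int);r,g,b=im[...,0],im[...,1],im[...,2]
    a=blob(im,(r>120)&(g<90)&(b<90),bb);P[n,"b"]=a
    h=blob(im,(r<60)&(g<60)&(b<60),hb);P[n,"h"]=h
    print(n,a[0],a[1],h[0],h[1],h[2])
    print(" btn",onz(c,*a[0],.122 if n=="top" else .118)," bar",onz(c,*h[0],.113))
c=cs["top"];im=c["pixels"].astype(int);r,g,b=im[...,0],im[...,1],im[...,2]
m=((b>90)&(r<70)&(b>g+40))
a=blob(im,m,(195,145,370,285));print(a[2])
m8=(cv2.convexHull(a[3]));ap=cv2.approxPolyDP(m8,6,True)[:,0]
for p in ap: print(p,onz(c,*p,.095))
for nm,p,z in(("glue",(396,275),.13),("fin",(389,228),.076),("spray",(148,219),.17),("sander",(239,303),.03)): print(nm,onz(c,*p,z))
E
```

```text
top [315.52873563 235.13793103] [311 230  10  11  87] [282.22491349 236.77854671] [264 233  37   9 289] ((282.0089416503906, 236.7496795654297), (7.7807536125183105, 36.22690200805664), 87.95458984375)
 btn [ 0.51844838 -0.01363267  0.122     ]  bar [0.51274285 0.06545906 0.113     ]
scene [335.69014085 174.6056338 ] [331 169   9  12  71] [354.47826087 192.65217391] [343 183  24  20 115] ((354.44482421875, 192.5620880126953), (27.155872344970703, 4.235319137573242), 41.6335334777832)
 btn [ 0.52212123 -0.00786779  0.118     ]  bar [0.51645174 0.07122188 0.113     ]
((281.7081298828125, 213.14698791503906), (111.84033203125, 149.14971923828125), 88.11180877685547)
[358. 266.] [ 0.45217972 -0.1179798   0.095     ]
[209. 271.] [0.42619827 0.23685795 0.095     ]
[209. 160.] [0.70133246 0.25884728 0.095     ]
[352. 156.] [ 0.72589446 -0.09745932  0.095     ]
glue [ 0.43148716 -0.20310236  0.13      ]
fin [ 0.55046106 -0.19412588  0.076     ]
spray [0.53313372 0.37102601 0.17      ]
sander [0.35530984 0.16902674 0.03      ]
```

Emit:
{"name": "apply_moves", "arguments": {"increments": [{"tx":0.8,"ty":-0.6},{"tx":0.8,"ty":-0.6},{"tx":0.8,"ty":-0.6},{"tx":0.8,"ty":-0.6},{"tx":0.8,"ty":-0.6},{"tx":0.8,"ty":-0.6},{"tx":0.8,"ty":-0.6},{"tx":0.8,"ty":-0.6},{"tx":0.8,"ty":-0.6},{"tx":0.8,"ty":-0.6},{"tx":0.8,"ty":-0.6},{"tx":0.8,"ty":-0.6}], "jaw": 1, "force": 20}}

```text
schema error: expected keys tx, ty, tz, ax, ay, az
```

Emit:
{"name": "apply_moves", "arguments": {"increments": [{"tx":0.8,"ty":-0.6},{"tx":0.8,"ty":-0.6},{"tx":0.8,"ty":-0.6},{"tx":0.8,"ty":-0.6},{"tx":0.8,"ty":-0.6},{"tx":0.8,"ty":-0.6},{"tx":0.8,"ty":-0.6},{"tx":0.8,"ty":-0.6},{"az":-1},{"az":-1},{"az":-1},{"az":-1}]}}

```text
schema error: expected keys tx, ty, tz, ax, ay, az
```

Emit:
{"name": "apply_moves", "arguments": {"increments": [{"az":-1},{"az":-1},{"az":-1},{"az":-1},{"az":-1},{"az":-1},{"az":-1},{"az":-1},{"az":-1},{"az":-1},{"az":-0.8},{}]}}

```text
schema error: expected keys tx, ty, tz, ax, ay, az
```

```bash
python3 - <<'E'
from h import *
import pickle
o=get_obs();c=camera("wrist")
print(o);print(c["camera_matrix"],c["T_tool_cam"])
pickle.dump((o,c),open("w1.pkl","wb"));save(c,"w1.png")
E
```

```text
{'time_s': 0.1, 'qpos': array([-1.28460670e+00,  3.00390255e-01,  1.52153220e+00, -2.14454532e-05,
        1.32068311e+00, -6.66227961e-02]), 'joint_vel': array([ 0.00051963,  0.00037641, -0.00221121, -0.00043181,  0.00036396,
       -0.00064556]), 'tau': array([ 5.58056240e-05, -5.32649302e+01, -3.53286803e+01,  7.09277205e-02,
        2.35201127e-02, -6.14420105e-05]), 'ee_pos': array([ 0.19002014, -0.51609426,  0.40415125]), 'eef_rot': array([-3.14058061e+00, -4.67061916e-05,  3.52817720e-01]), 'force': array([ 0.19839158, -0.1676671 , -0.0284009 ]), 'moment': array([ 0.00113922, -0.00777369,  0.01343369]), 'grip_force': 0.0, 'grip_width': 0.09414262804647396}
[[284.66186384   0.         318.53760988]
 [  0.         284.66186384 200.44355708]
 [  0.           0.           1.        ]] [[ 1.18462429e-04 -9.65002698e-01 -2.62239925e-01  7.64495213e-02]
 [ 9.99999749e-01 -6.90075432e-05  7.05670062e-04 -4.20159424e-04]
 [-6.99070046e-04 -2.62239943e-01  9.65002447e-01  2.08271495e-02]
 [ 0.00000000e+00  0.00000000e+00  0.00000000e+00  1.00000000e+00]]
```

View pics/w1.png

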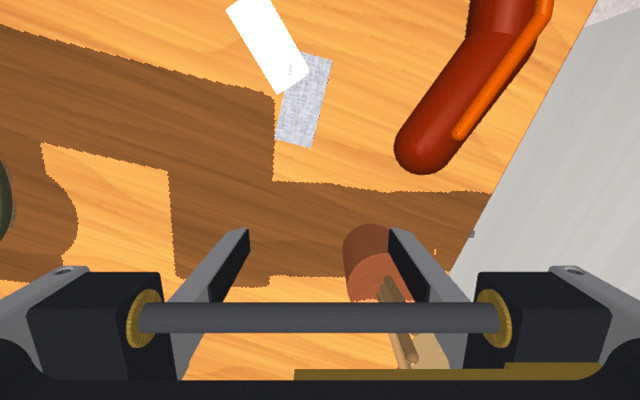

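The wrist picture shows only the bench and the fingers, because the moves were refused: every row needs all six keys.

Emit:
{"name": "apply_moves", "arguments": {"increments": [{"tx":0.8,"ty":-0.6,"tz":0,"ax":0,"ay":0,"az":0},{"tx":0.8,"ty":-0.6,"tz":0,"ax":0,"ay":0,"az":0},{"tx":0.8,"ty":-0.6,"tz":0,"ax":0,"ay":0,"az":0},{"tx":0.8,"ty":-0.6,"tz":0,"ax":0,"ay":0,"az":0},{"tx":0.8,"ty":-0.6,"tz":0,"ax":0,"ay":0,"az":0},{"tx":0.8,"ty":-0.6,"tz":0,"ax":0,"ay":0,"az":0},{"tx":0.8,"ty":-0.6,"tz":0,"ax":0,"ay":0,"az":0},{"tx":0.8,"ty":-0.6,"tz":0,"ax":0,"ay":0,"az":0},{"tx":0.8,"ty":-0.6,"tz":0,"ax":0,"ay":0,"az":0},{"tx":0.8,"ty":-0.6,"tz":0,"ax":0,"ay":0,"az":0},{"tx":0.8,"ty":-0.6,"tz":0,"ax":0,"ay":0,"az":0},{"tx":0.8,"ty":-0.6,"tz":0,"ax":0,"ay":0,"az":0}], "jaw": 1, "force": 20}}

```text
time_s: 1.65
ee_pos: [0.3861, -0.213, 0.4046]
eef_rot: [-3.141, 0.0, 0.353]
force: [0.3, -0.2, 1.0]
grip_width: 0.0006
grip_force: 0.0
```

Emit:
{"name": "apply_moves", "arguments": {"increments": [{"tx":0.8,"ty":-0.6,"tz":0,"ax":0,"ay":0,"az":0},{"tx":0.8,"ty":-0.6,"tz":0,"ax":0,"ay":0,"az":0},{"tx":0.8,"ty":-0.6,"tz":0,"ax":0,"ay":0,"az":0},{"tx":0.8,"ty":-0.6,"tz":0,"ax":0,"ay":0,"az":0},{"tx":0.8,"ty":-0.6,"tz":0,"ax":0,"ay":0,"az":0},{"tx":0.8,"ty":-0.6,"tz":0,"ax":0,"ay":0,"az":0},{"tx":0.8,"ty":-0.6,"tz":0,"ax":0,"ay":0,"az":0},{"tx":0.8,"ty":-0.6,"tz":0,"ax":0,"ay":0,"az":0},{"tx":0,"ty":0,"tz":0,"ax":0,"ay":0,"az":-1},{"tx":0,"ty":0,"tz":0,"ax":0,"ay":0,"az":-1},{"tx":0,"ty":0,"tz":0,"ax":0,"ay":0,"az":-1},{"tx":0,"ty":0,"tz":0,"ax":0,"ay":0,"az":-1}]}}

```text
time_s: 3.15
ee_pos: [0.5161, -0.0124, 0.4044]
eef_rot: [-3.141, 0.0, 0.705]
force: [-1.0, 0.1, -0.2]
grip_width: 0.0003
grip_force: 0.0
```

Emit:
{"name": "apply_moves", "arguments": {"increments": [{"tx":0,"ty":0,"tz":0,"ax":0,"ay":0,"az":-1},{"tx":0,"ty":0,"tz":0,"ax":0,"ay":0,"az":-1},{"tx":0,"ty":0,"tz":0,"ax":0,"ay":0,"az":-1},{"tx":0,"ty":0,"tz":0,"ax":0,"ay":0,"az":-1},{"tx":0,"ty":0,"tz":0,"ax":0,"ay":0,"az":-1},{"tx":0,"ty":0,"tz":0,"ax":0,"ay":0,"az":-1},{"tx":0,"ty":0,"tz":0,"ax":0,"ay":0,"az":-1},{"tx":0,"ty":0,"tz":0,"ax":0,"ay":0,"az":-1},{"tx":0,"ty":0,"tz":0,"ax":0,"ay":0,"az":-1},{"tx":0,"ty":0,"tz":0,"ax":0,"ay":0,"az":-1},{"tx":0,"ty":0,"tz":0,"ax":0,"ay":0,"az":-0.8},{"tx":0,"ty":0,"tz":0,"ax":0,"ay":0,"az":0}]}}

```text
time_s: 4.65
ee_pos: [0.5161, -0.0124, 0.4045]
eef_rot: [-3.141, -0.0, 1.644]
force: [0.7, 0.6, -0.5]
grip_width: 0.0005
grip_force: 0.0
```

```bash
python3 - <<'E'
from h import *
import pickle
o=get_obs();c=camera("wrist")
print({k:np.round(o[k],4) for k in o})
pickle.dump((o,c),open("w1.pkl","wb"));save(c,"w2.png")
E
```

```text
{'time_s': np.float64(4.65), 'qpos': array([-0.0951,  0.2249,  1.616 , -0.    ,  1.3011, -0.1681]), 'joint_vel': array([ 0.0016, -0.0028, -0.0005,  0.002 ,  0.0004,  0.0413]), 'tau': array([ 1.90000e-03, -4.85346e+01, -3.50305e+01,  6.56000e-02,
        3.22000e-02, -7.97300e-01]), 'ee_pos': array([ 0.5161, -0.0124,  0.4045]), 'eef_rot': array([-3.1412e+00, -1.0000e-04,  1.6439e+00]), 'force': array([ 0.7322,  0.5544, -0.4946]), 'moment': array([-0.0216, -0.1024,  0.079 ]), 'grip_force': np.float64(0.0), 'grip_width': np.float64(0.0005)}
```

View pics/w2.png

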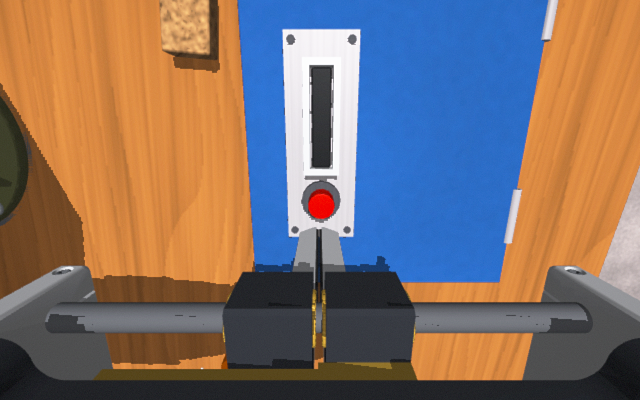

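The wrist view shows the button at (320,205) inside its collar, the bar at (321,117) along the image's vertical, and the closed fingertips at (319,228).

```bash
cat >> h.py <<'E'
from scipy.spatial.transform import Rotation as Ro
def wcam(o,c):
    T=np.eye(4);T[:3,:3]=Ro.from_euler("xyz",o["eef_rot"]).as_matrix();T[:3,3]=o["ee_pos"]
    M=np.linalg.inv(T@np.array(c["T_tool_cam"]));c=dict(c);c["R"]=M[:3,:3];c["t"]=M[:3,3];return c
def blob(m,box):
    x0,y0,x1,y1=box; mm=np.zeros(m.shape,np.uint8); mm[y0:y1,x0:x1]=m[y0:y1,x0:x1]*255
    n,l,s,c=cv2.connectedComponentsWithStats(mm); k=1+np.argmax(s[1:,4])
    return np.argwhere(l==k)[:,::-1].astype(np.float32)
E
python3 - <<'E'
from h import *
import pickle
o,c=pickle.load(open("w1.pkl","rb"));w=wcam(o,c)
im=c["pixels"].astype(int);r,g,b=im[...,0],im[...,1],im[...,2]
p=blob((r>150)&(g<70)&(b<70),(300,180,342,225));print(p.min(0),p.max(0),cv2.minEnclosingCircle(p))
p2=blob((r>240)&(g<12)&(b<30),(300,180,342,225));(u,v),rad=cv2.minEnclosingCircle(p2);print("top",u,v,rad,onz(w,u,v,.125),len(p2))
h=blob((r<70)&(g<70)&(b<70),(302,55,340,172));R=cv2.minAreaRect(h);print(R)
bx=cv2.boxPoints(R);print([onz(w,*q,.113) for q in bx],onz(w,*R[0],.113))
lid=blob((b>120)&(r<80)&(b>g+60),(230,0,560,290))
hull=cv2.approxPolyDP(cv2.convexHull(lid),6,True)[:,0]
for q in hull: print(q,onz(w,*q,.095))
print("tips proj",proj(w,o["ee_pos"]-[0,0,.199]))
E
```

```text
[308. 189.] [334. 218.] ((320.5, 203.60345458984375), 14.815987586975098)
top 320.8958435058594 206.0 12.268396377563477 [ 0.51828044 -0.01149564  0.125     ] 316
((321.0, 116.5), (99.0, 20.0), 90.0)
[array([0.5004908 , 0.11057239, 0.113     ]), array([0.51791935, 0.11185212, 0.113     ]), array([0.52526659, 0.02535542, 0.113     ]), array([0.50623625, 0.02396107, 0.113     ])] [0.51233431 0.06983632 0.113     ]
[547.   0.] [0.70382151 0.18308683 0.095     ]
[498. 281.] [ 0.72717904 -0.09435094  0.095     ]
[401. 281.] [ 0.61692396 -0.10240461  0.095     ]
[255. 265.] [ 0.45075821 -0.09435213  0.095     ]
[238.   0.] [0.43206129 0.16310695 0.095     ]
tips proj [318.53379536 240.75077814]
```

Emit:
{"name": "apply_moves", "arguments": {"increments": [{"tx":0.03,"ty":0.07,"tz":0.6,"ax":0,"ay":0,"az":0},{"tx":0,"ty":0,"tz":0.6,"ax":0,"ay":0,"az":0},{"tx":0,"ty":0,"tz":0.6,"ax":0,"ay":0,"az":0},{"tx":0,"ty":0,"tz":0.5,"ax":0,"ay":0,"az":0},{"tx":0,"ty":0,"tz":0.25,"ax":0,"ay":0,"az":0},{"tx":0,"ty":0,"tz":0,"ax":0,"ay":0,"az":0}]}}

```text
time_s: 5.45
ee_pos: [0.5182, -0.0114, 0.328]
eef_rot: [-3.141, -0.0, 1.644]
force: [-0.1, 0.7, 0.1]
grip_width: 0.0003
grip_force: 0.0
```

Emit:
{"name": "apply_moves", "arguments": {"increments": [{"tx":0,"ty":0,"tz":0.05,"ax":0,"ay":0,"az":0},{"tx":0,"ty":0,"tz":0,"ax":0,"ay":0,"az":0}]}}

```text
time_s: 5.7
ee_pos: [0.5181, -0.0114, 0.327]
eef_rot: [3.141, 0.0, 1.644]
force: [-0.2, 0.3, -0.2]
grip_width: 0.0007
grip_force: 0.0
```

Emit:
{"name": "apply_moves", "arguments": {"increments": [{"tx":0,"ty":0,"tz":0.05,"ax":0,"ay":0,"az":0},{"tx":0,"ty":0,"tz":0,"ax":0,"ay":0,"az":0}]}}

```text
time_s: 5.95
ee_pos: [0.5181, -0.0114, 0.3251]
eef_rot: [-3.142, -0.0, 1.644]
force: [0.0, 0.3, 0.3]
grip_width: 0.0002
grip_force: 0.0
```

Emit:
{"name": "apply_moves", "arguments": {"increments": [{"tx":0,"ty":0,"tz":0.04,"ax":0,"ay":0,"az":0},{"tx":0,"ty":0,"tz":0,"ax":0,"ay":0,"az":0}]}}

```text
time_s: 6.2
ee_pos: [0.5181, -0.0114, 0.3239]
eef_rot: [3.141, 0.0, 1.644]
force: [-0.2, 0.2, 1.1]
grip_width: 0.0009
grip_force: 0.3
```

Emit:
{"name": "apply_moves", "arguments": {"increments": [{"tx":0,"ty":0,"tz":0.04,"ax":0,"ay":0,"az":0},{"tx":0,"ty":0,"tz":0,"ax":0,"ay":0,"az":0}]}}

```text
time_s: 6.45
ee_pos: [0.5181, -0.0114, 0.3227]
eef_rot: [3.142, 0.0, 1.644]
force: [0.6, -0.2, 0.8]
grip_width: 0.0003
grip_force: 0.4
```

Emit:
{"name": "apply_moves", "arguments": {"increments": [{"tx":0,"ty":0,"tz":0.03,"ax":0,"ay":0,"az":0},{"tx":0,"ty":0,"tz":0,"ax":0,"ay":0,"az":0}]}}

```text
time_s: 6.7
ee_pos: [0.5181, -0.0114, 0.3218]
eef_rot: [3.142, -0.0, 1.644]
force: [-0.0, -0.9, 0.7]
grip_width: 0.0005
grip_force: 0.4
```

Emit:
{"name": "apply_moves", "arguments": {"increments": [{"tx":0,"ty":0,"tz":0.03,"ax":0,"ay":0,"az":0},{"tx":0,"ty":0,"tz":0,"ax":0,"ay":0,"az":0}]}}

```text
time_s: 6.95
ee_pos: [0.5181, -0.0114, 0.3209]
eef_rot: [3.142, 0.0, 1.644]
force: [0.3, -0.2, 0.8]
grip_width: 0.0004
grip_force: 0.4
```

Emit:
{"name": "apply_moves", "arguments": {"increments": [{"tx":0,"ty":0,"tz":0.03,"ax":0,"ay":0,"az":0},{"tx":0,"ty":0,"tz":0,"ax":0,"ay":0,"az":0}]}}

```text
time_s: 7.2
ee_pos: [0.5181, -0.0114, 0.32]
eef_rot: [-3.142, 0.0, 1.644]
force: [0.0, 0.3, -0.2]
grip_width: 0.0005
grip_force: 0.4
```

Emit:
{"name": "apply_moves", "arguments": {"increments": [{"tx":0,"ty":0,"tz":0.03,"ax":0,"ay":0,"az":0},{"tx":0,"ty":0,"tz":0,"ax":0,"ay":0,"az":0}]}}

```text
time_s: 7.45
ee_pos: [0.5181, -0.0114, 0.3191]
eef_rot: [3.142, -0.0, 1.644]
force: [0.0, 0.8, 1.2]
grip_width: 0.0004
grip_force: 0.5
```

Emit:
{"name": "apply_moves", "arguments": {"increments": [{"tx":0,"ty":0,"tz":0.03,"ax":0,"ay":0,"az":0},{"tx":0,"ty":0,"tz":0,"ax":0,"ay":0,"az":0}]}}

```text
time_s: 7.7
ee_pos: [0.5181, -0.0114, 0.3182]
eef_rot: [-3.142, -0.0, 1.644]
force: [0.0, -0.1, 1.9]
grip_width: -0.0
grip_force: 0.5
```

Emit:
{"name": "apply_moves", "arguments": {"increments": [{"tx":0,"ty":0,"tz":0.03,"ax":0,"ay":0,"az":0},{"tx":0,"ty":0,"tz":0,"ax":0,"ay":0,"az":0}]}}

```text
time_s: 7.95
ee_pos: [0.5181, -0.0114, 0.3173]
eef_rot: [3.142, -0.0, 1.644]
force: [-0.4, -0.5, 1.0]
grip_width: 0.0002
grip_force: 0.5
```

Emit:
{"name": "apply_moves", "arguments": {"increments": [{"tx":0,"ty":0,"tz":0.03,"ax":0,"ay":0,"az":0},{"tx":0,"ty":0,"tz":0,"ax":0,"ay":0,"az":0}]}}

```text
time_s: 8.2
ee_pos: [0.5181, -0.0114, 0.3164]
eef_rot: [-3.142, -0.0, 1.644]
force: [-0.1, 0.5, 0.9]
grip_width: 0.0002
grip_force: 0.5
```

Emit:
{"name": "apply_moves", "arguments": {"increments": [{"tx":0,"ty":0,"tz":0.03,"ax":0,"ay":0,"az":0},{"tx":0,"ty":0,"tz":0,"ax":0,"ay":0,"az":0}]}}

```text
time_s: 8.45
ee_pos: [0.5181, -0.0114, 0.3155]
eef_rot: [3.142, -0.0, 1.644]
force: [-0.2, 0.3, 1.3]
grip_width: 0.0005
grip_force: 0.6
```

Emit:
{"name": "apply_moves", "arguments": {"increments": [{"tx":0,"ty":0,"tz":0.03,"ax":0,"ay":0,"az":0},{"tx":0,"ty":0,"tz":0,"ax":0,"ay":0,"az":0}]}}

```text
time_s: 8.7
ee_pos: [0.5181, -0.0114, 0.3146]
eef_rot: [3.142, 0.0, 1.644]
force: [-0.2, -0.3, 0.9]
grip_width: 0.0005
grip_force: 0.6
```

Emit:
{"name": "apply_moves", "arguments": {"increments": [{"tx":0,"ty":0,"tz":0.03,"ax":0,"ay":0,"az":0},{"tx":0,"ty":0,"tz":0,"ax":0,"ay":0,"az":0}]}}

```text
time_s: 8.95
ee_pos: [0.5181, -0.0114, 0.3138]
eef_rot: [3.142, 0.0, 1.644]
force: [-0.5, -0.2, 2.2]
grip_width: 0.0005
grip_force: 1.3
```

Emit:
{"name": "apply_moves", "arguments": {"increments": [{"tx":0,"ty":0,"tz":0.03,"ax":0,"ay":0,"az":0},{"tx":0,"ty":0,"tz":0,"ax":0,"ay":0,"az":0}]}}

```text
time_s: 9.2
ee_pos: [0.5181, -0.0114, 0.3132]
eef_rot: [3.141, 0.0, 1.644]
force: [-2.1, -0.2, 5.6]
grip_width: 0.0005
grip_force: 3.0
```

Emit:
{"name": "apply_moves", "arguments": {"increments": [{"tx":0,"ty":0,"tz":0.02,"ax":0,"ay":0,"az":0},{"tx":0,"ty":0,"tz":0,"ax":0,"ay":0,"az":0}]}}

```text
time_s: 9.45
ee_pos: [0.5181, -0.0114, 0.3126]
eef_rot: [3.141, 0.0, 1.644]
force: [-2.6, 0.2, 7.4]
grip_width: 0.0004
grip_force: 3.4
```

```bash
cat > pop.py <<'E'
from h import *
import sys
o=get_obs();c=camera("wrist");im=c["pixels"].astype(int)
h=blob((im.max(2)<70),(280,0,360,172));R=cv2.minAreaRect(h);print(R,np.round(o["force"],1))
E
python3 pop.py
```

```text
((318.5, 104.5), (133.0, 31.0), 90.0) [-2.6  0.2  7.4]
```

Emit:
{"name": "apply_moves", "arguments": {"increments": [{"tx":0,"ty":0,"tz":0.02,"ax":0,"ay":0,"az":0},{"tx":0,"ty":0,"tz":0,"ax":0,"ay":0,"az":0}]}}

```text
time_s: 9.75
ee_pos: [0.5181, -0.0114, 0.312]
eef_rot: [3.141, 0.0, 1.644]
force: [-2.4, 0.7, 6.1]
grip_width: 0.0005
grip_force: 3.2
```

```bash
python3 pop.py
```

```text
((318.5, 104.0), (134.0, 31.0), 90.0) [-2.4  0.7  6.1]
```

Emit:
{"name": "apply_moves", "arguments": {"increments": [{"tx":0,"ty":0,"tz":0.02,"ax":0,"ay":0,"az":0},{"tx":0,"ty":0,"tz":0,"ax":0,"ay":0,"az":0}]}}

```text
time_s: 10.05
ee_pos: [0.5181, -0.0114, 0.3115]
eef_rot: [3.141, 0.0, 1.644]
force: [-3.2, -0.2, 8.1]
grip_width: 0.0007
grip_force: 4.2
```

```bash
python3 pop.py
```

```text
((318.5, 104.0), (134.0, 31.0), 90.0) [-3.2 -0.2  8.1]
```

Emit:
{"name": "apply_moves", "arguments": {"increments": [{"tx":0,"ty":0,"tz":0.02,"ax":0,"ay":0,"az":0},{"tx":0,"ty":0,"tz":0,"ax":0,"ay":0,"az":0}]}}

```text
time_s: 10.35
ee_pos: [0.5181, -0.0114, 0.3105]
eef_rot: [3.141, 0.0, 1.644]
force: [-1.0, 0.7, 4.2]
grip_width: 0.0002
grip_force: 1.7
```

```bash
python3 pop.py
```

```text
((318.4999694824219, 93.49998474121094), (36.99999237060547, 154.99996948242188), 0.0) [-1.   0.7  4.2]
```

The catch let go at about 8 N: the force dropped and the bar's image grew. Next I'll lift, open the gripper and move over the handle.

Emit:
{"name": "apply_moves", "arguments": {"increments": [{"tx":0,"ty":0,"tz":-0.5,"ax":0,"ay":0,"az":0},{"tx":0,"ty":0,"tz":-0.9,"ax":0,"ay":0,"az":0},{"tx":0,"ty":0,"tz":-0.9,"ax":0,"ay":0,"az":0},{"tx":0,"ty":0,"tz":-0.6,"ax":0,"ay":0,"az":0}]}}

```text
time_s: 10.9
ee_pos: [0.518, -0.0114, 0.3995]
eef_rot: [3.14, 0.0, 1.644]
force: [0.3, -0.6, -0.8]
grip_width: 0.0006
grip_force: 0.0
```

Emit:
{"name": "apply_moves", "arguments": {"increments": [{"tx":0.66,"ty":0,"tz":0,"ax":0,"ay":0,"az":0},{"tx":0.66,"ty":0,"tz":0,"ax":0,"ay":0,"az":0},{"tx":0.66,"ty":0,"tz":0,"ax":0,"ay":0,"az":0},{"tx":0.66,"ty":0,"tz":0,"ax":0,"ay":0,"az":0},{"tx":0,"ty":0,"tz":0,"ax":0,"ay":0,"az":0},{"tx":0,"ty":0,"tz":0,"ax":0,"ay":0,"az":0}], "jaw": 0}}

```text
time_s: 11.65
ee_pos: [0.5123, 0.0672, 0.3978]
eef_rot: [3.141, 0.0, 1.644]
force: [0.0, -1.0, 0.2]
grip_width: 0.0574
grip_force: 0.0
```

```bash
python3 - <<'E'
from h import *
import pickle
o=get_obs();c=camera("wrist");w=wcam(o,c);save(c,"w3.png");pickle.dump((o,c),open("w3.pkl","wb"))
print(o["ee_pos"],o["eef_rot"],o["grip_width"],proj(w,[.5125,.068,.148]))
t=camera("top");save(t,"t3.png")
E
```

```text
[0.51228906 0.0671565  0.39782028] [3.14135134e+00 1.19117085e-04 1.64430572e+00] 0.05738828503613186 [318.64587507 215.78326196]
```

View pics/w3.png

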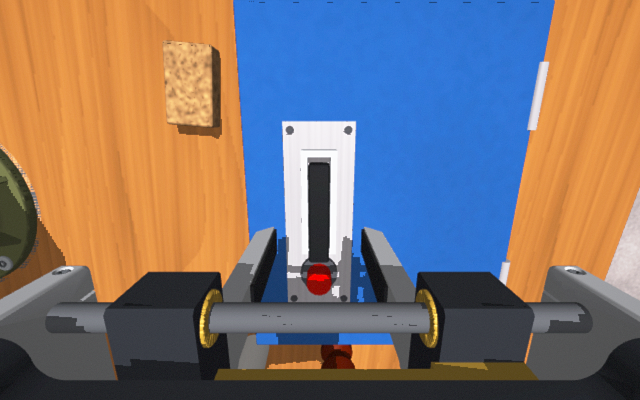

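The picture shows the bar standing out of its dish from (319,162) to (319,262), midway between the open fingers.

Emit:
{"name": "apply_moves", "arguments": {"increments": [{"tx":0.03,"ty":0,"tz":0.6,"ax":0,"ay":0,"az":0},{"tx":0,"ty":0,"tz":0.7,"ax":0,"ay":0,"az":0},{"tx":0,"ty":0,"tz":0.7,"ax":0,"ay":0,"az":0},{"tx":0,"ty":0,"tz":0.55,"ax":0,"ay":0,"az":0},{"tx":0,"ty":0,"tz":0,"ax":0,"ay":0,"az":0}]}}

```text
time_s: 12.38
ee_pos: [0.5122, 0.0682, 0.3201]
eef_rot: [-3.14, -0.0, 1.644]
force: [-0.7, -0.2, 0.6]
grip_width: 0.094
grip_force: 0.0
```

Emit:
{"name": "apply_moves", "arguments": {"increments": [{"tx":0,"ty":0,"tz":0,"ax":0,"ay":0,"az":0},{"tx":0,"ty":0,"tz":0,"ax":0,"ay":0,"az":0},{"tx":0,"ty":0,"tz":0,"ax":0,"ay":0,"az":0},{"tx":0,"ty":0,"tz":0,"ax":0,"ay":0,"az":0},{"tx":0,"ty":0,"tz":0,"ax":0,"ay":0,"az":0},{"tx":0,"ty":0,"tz":0,"ax":0,"ay":0,"az":0},{"tx":0,"ty":0,"tz":0,"ax":0,"ay":0,"az":0},{"tx":0,"ty":0,"tz":0,"ax":0,"ay":0,"az":0}], "jaw": 1, "force": 40}}

```text
time_s: 13.38
ee_pos: [0.5122, 0.0685, 0.3209]
eef_rot: [-3.142, 0.0, 1.644]
force: [-0.6, -0.3, -0.6]
grip_width: 0.0174
grip_force: 39.7
```

Gripped at 17.4 mm, which matches the bar. Now the clockwise turn (+az, 83° in all).

Emit:
{"name": "apply_moves", "arguments": {"increments": [{"tx":0,"ty":0,"tz":0,"ax":0,"ay":0,"az":0.8},{"tx":0,"ty":0,"tz":0,"ax":0,"ay":0,"az":0.8},{"tx":0,"ty":0,"tz":0,"ax":0,"ay":0,"az":0.8},{"tx":0,"ty":0,"tz":0,"ax":0,"ay":0,"az":0.8},{"tx":0,"ty":0,"tz":0,"ax":0,"ay":0,"az":0.8},{"tx":0,"ty":0,"tz":0,"ax":0,"ay":0,"az":0.8},{"tx":0,"ty":0,"tz":0,"ax":0,"ay":0,"az":0.8},{"tx":0,"ty":0,"tz":0,"ax":0,"ay":0,"az":0.8},{"tx":0,"ty":0,"tz":0,"ax":0,"ay":0,"az":0.8},{"tx":0,"ty":0,"tz":0,"ax":0,"ay":0,"az":0.8},{"tx":0,"ty":0,"tz":0,"ax":0,"ay":0,"az":0.8},{"tx":0,"ty":0,"tz":0,"ax":0,"ay":0,"az":0}]}}

```text
time_s: 14.88
ee_pos: [0.5124, 0.0684, 0.321]
eef_rot: [3.141, -0.0, 0.877]
force: [5.4, -1.4, -3.1]
grip_width: 0.0175
grip_force: 40.0
```

```bash
python3 -c "
from h import *
o=get_obs();print(o['moment'],o['force'],o['qpos'])"
```

```text
[-0.33017127 -0.97975173  0.02749341] [ 5.41179979 -1.40686765 -3.0763341 ] [ 6.18918379e-02  3.13755468e-01  1.70915427e+00 -3.12372309e-04
  1.11769427e+00  7.55967385e-01]
```

Emit:
{"name": "apply_moves", "arguments": {"increments": [{"tx":0,"ty":0,"tz":0,"ax":0,"ay":0,"az":0.8},{"tx":0,"ty":0,"tz":0,"ax":0,"ay":0,"az":0.8},{"tx":0,"ty":0,"tz":0,"ax":0,"ay":0,"az":0.8},{"tx":0,"ty":0,"tz":0,"ax":0,"ay":0,"az":0.8},{"tx":0,"ty":0,"tz":0,"ax":0,"ay":0,"az":0.8},{"tx":0,"ty":0,"tz":0,"ax":0,"ay":0,"az":0.8},{"tx":0,"ty":0,"tz":0,"ax":0,"ay":0,"az":0.8},{"tx":0,"ty":0,"tz":0,"ax":0,"ay":0,"az":0.8},{"tx":0,"ty":0,"tz":0,"ax":0,"ay":0,"az":0.8},{"tx":0,"ty":0,"tz":0,"ax":0,"ay":0,"az":0.4},{"tx":0,"ty":0,"tz":0,"ax":0,"ay":0,"az":0}]}}

```text
time_s: 16.25
ee_pos: [0.5125, 0.0682, 0.321]
eef_rot: [3.141, -0.001, 0.215]
force: [6.1, -4.4, -4.2]
grip_width: 0.0175
grip_force: 40.0
```

```bash
python3 -c "
from h import *
o=get_obs();print(o['moment'],o['force'],o['qpos'])"
```

```text
[-0.83803595 -1.2535995   0.18497369] [ 6.08294276 -4.37139346 -4.19009216] [ 6.15216410e-02  3.13789282e-01  1.70899250e+00 -9.86788457e-04
  1.11742873e+00  1.41818387e+00]
```

Emit:
{"name": "apply_moves", "arguments": {"increments": [{"tx":0,"ty":0,"tz":0,"ax":0,"ay":0,"az":0.2},{"tx":0,"ty":0,"tz":0,"ax":0,"ay":0,"az":0}]}}

```text
time_s: 16.5
ee_pos: [0.5125, 0.0682, 0.321]
eef_rot: [3.14, -0.001, 0.197]
force: [5.7, -5.4, -4.1]
grip_width: 0.0175
grip_force: 40.0
```

```bash
python3 -c "
from h import *
o=get_obs();print(o['moment'],o['force'],o['qpos'])"
```

```text
[-0.87744321 -1.19712697  0.19505271] [ 5.72794224 -5.40979752 -4.12927899] [ 6.14844193e-02  3.13837700e-01  1.70900993e+00 -1.04954855e-03
  1.11744236e+00  1.43531184e+00]
```

Emit:
{"name": "apply_moves", "arguments": {"increments": [{"tx":0,"ty":0,"tz":0,"ax":0,"ay":0,"az":0.3},{"tx":0,"ty":0,"tz":0,"ax":0,"ay":0,"az":0}]}}

```text
time_s: 16.75
ee_pos: [0.5125, 0.0682, 0.321]
eef_rot: [3.14, -0.001, 0.172]
force: [6.3, -4.8, -3.4]
grip_width: 0.0176
grip_force: 40.2
```

```bash
python3 -c "
from h import *
o=get_obs();print(o['moment'],o['force'],o['qpos'])"
```

```text
[-0.84846035 -1.15714296  0.51623451] [ 6.32173756 -4.83807495 -3.42498753] [ 6.15889614e-02  3.13784083e-01  1.70902304e+00 -1.17966468e-03
  1.11750801e+00  1.46130636e+00]
```

Emit:
{"name": "apply_moves", "arguments": {"increments": [{"tx":0,"ty":0,"tz":0,"ax":0,"ay":0,"az":0.3},{"tx":0,"ty":0,"tz":0,"ax":0,"ay":0,"az":0}]}}

```text
time_s: 17.0
ee_pos: [0.5125, 0.0682, 0.321]
eef_rot: [3.14, -0.001, 0.146]
force: [6.1, -4.3, -3.4]
grip_width: 0.0177
grip_force: 41.0
```

```bash
python3 -c "
from h import *
o=get_obs();print(o['moment'],o['force'],o['qpos'])"
```

```text
[-0.82517588 -1.11869357  0.84250988] [ 6.10777773 -4.31956684 -3.41406631] [ 6.16899065e-02  3.13778165e-01  1.70903499e+00 -1.26785864e-03
  1.11755061e+00  1.48711459e+00]
```

The stop is reached: the moment is climbing and the yaw is past the expected angle. I'll relax slightly and lift along the hinge arc.

Emit:
{"name": "apply_moves", "arguments": {"increments": [{"tx":0,"ty":0,"tz":0,"ax":0,"ay":0,"az":-0.2},{"tx":0,"ty":0,"tz":0,"ax":0,"ay":0,"az":0},{"tx":0.278,"ty":0.02,"tz":-0.234,"ax":0.03,"ay":-0.4,"az":0},{"tx":0.278,"ty":0.02,"tz":-0.234,"ax":0.03,"ay":-0.4,"az":0},{"tx":0.278,"ty":0.02,"tz":-0.234,"ax":0.03,"ay":-0.4,"az":0},{"tx":0,"ty":0,"tz":0,"ax":0,"ay":0,"az":0}], "force": 55}}

```text
time_s: 17.75
ee_pos: [0.5385, 0.0704, 0.3407]
eef_rot: [-3.135, 0.105, 0.164]
force: [4.5, -4.2, -4.0]
grip_width: 0.0173
grip_force: 55.4
```

```bash
python3 -c "
from h import *
o=get_obs();print(o['moment'],o['force'],o['qpos'])"
```

```text
[-0.85383014 -1.14056786  0.72659705] [ 4.50815058 -4.24815474 -4.0257722 ] [ 0.06308885  0.36175326  1.59468144 -0.00376222  1.29032057  1.47191255]
```

Emit:
{"name": "apply_moves", "arguments": {"increments": [{"tx":0.278,"ty":0.02,"tz":-0.234,"ax":0.03,"ay":-0.4,"az":0},{"tx":0.278,"ty":0.02,"tz":-0.234,"ax":0.03,"ay":-0.4,"az":0},{"tx":0.278,"ty":0.02,"tz":-0.234,"ax":0.03,"ay":-0.4,"az":0},{"tx":0.278,"ty":0.02,"tz":-0.234,"ax":0.03,"ay":-0.4,"az":0},{"tx":0.278,"ty":0.02,"tz":-0.234,"ax":0.03,"ay":-0.4,"az":0}]}}

```text
time_s: 18.38
ee_pos: [0.5853, 0.0745, 0.3666]
eef_rot: [-3.121, 0.283, 0.166]
force: [2.6, -5.9, -15.8]
grip_width: 0.0175
grip_force: 55.4
```

```bash
python3 -c "
from h import *
o=get_obs();print(o['moment'],o['force'],o['qpos'])
save(camera('scene'),'s4.png')"
```

```text
[-0.80727175 -1.7540376   0.99355525] [  2.61373207  -5.92019472 -15.81301103] [ 0.06536317  0.46672813  1.38857664 -0.00700702  1.56954225  1.47424928]
```

View pics/s4.png

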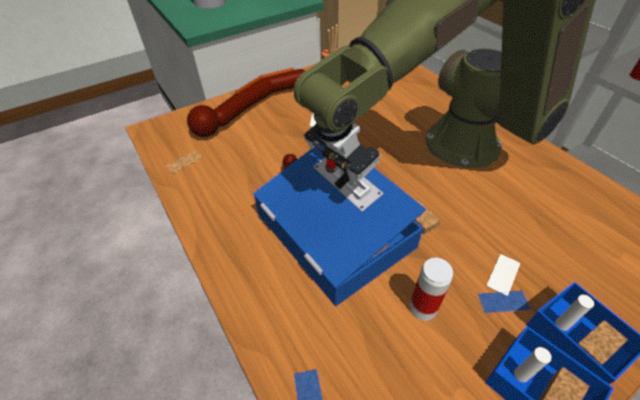

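The scene view shows the lid rising with the gripper: its near edge has lifted around (420,215) and the spray can at (432,290) is undisturbed. I'll carry on.

Emit:
{"name": "apply_moves", "arguments": {"increments": [{"tx":0.278,"ty":0.02,"tz":-0.234,"ax":0.03,"ay":-0.4,"az":0},{"tx":0.278,"ty":0.02,"tz":-0.234,"ax":0.03,"ay":-0.4,"az":0},{"tx":0.278,"ty":0.02,"tz":-0.234,"ax":0.03,"ay":-0.4,"az":0},{"tx":0.278,"ty":0.02,"tz":-0.234,"ax":0.03,"ay":-0.4,"az":0},{"tx":0.278,"ty":0.02,"tz":-0.234,"ax":0.03,"ay":-0.4,"az":0}]}}

```text
time_s: 19.05
ee_pos: [0.6364, 0.0788, 0.3849]
eef_rot: [-3.105, 0.458, 0.171]
force: [-1.9, -9.0, -13.3]
grip_width: 0.0176
grip_force: 55.4
```

Emit:
{"name": "apply_moves", "arguments": {"increments": [{"tx":0.278,"ty":0.02,"tz":-0.234,"ax":0.03,"ay":-0.4,"az":0},{"tx":0.278,"ty":0.02,"tz":-0.234,"ax":0.03,"ay":-0.4,"az":0},{"tx":0.278,"ty":0.02,"tz":-0.234,"ax":0.03,"ay":-0.4,"az":0},{"tx":0.278,"ty":0.02,"tz":-0.234,"ax":0.03,"ay":-0.4,"az":0}]}}

```text
time_s: 19.55
ee_pos: [0.6792, 0.0824, 0.3932]
eef_rot: [-3.091, 0.598, 0.178]
force: [-3.2, -9.8, -11.9]
grip_width: 0.0178
grip_force: 55.5
```

```bash
python3 -c "
from h import *
o=get_obs();print(o['moment'],o['force'],o['qpos'])"
```

```text
[-1.02442134 -1.15447182  1.64383472] [ -3.15415893  -9.815298   -11.90169688] [ 0.06834224  0.72843105  0.94292969 -0.01226029  2.06965827  1.47470293]
```

Emit:
{"name": "apply_moves", "arguments": {"increments": [{"tx":0,"ty":0,"tz":0,"ax":0,"ay":0,"az":0},{"tx":0,"ty":0,"tz":0,"ax":0,"ay":0,"az":0}]}}

```text
time_s: 19.8
ee_pos: [0.679, 0.0824, 0.3938]
eef_rot: [-3.091, 0.595, 0.177]
force: [0.6, -10.2, -7.5]
grip_width: 0.0174
grip_force: 55.5
```

Emit:
{"name": "apply_moves", "arguments": {"increments": [{"tx":0,"ty":0,"tz":0,"ax":0,"ay":0,"az":0},{"tx":0,"ty":0,"tz":0,"ax":0,"ay":0,"az":0},{"tx":0,"ty":0,"tz":0,"ax":0,"ay":0,"az":0},{"tx":0,"ty":0,"tz":0,"ax":0,"ay":0,"az":0},{"tx":0,"ty":0,"tz":0,"ax":0,"ay":0,"az":0},{"tx":0,"ty":0,"tz":0,"ax":0,"ay":0,"az":0}], "jaw": 0.5}}

```text
time_s: 20.55
ee_pos: [0.6787, 0.0833, 0.3953]
eef_rot: [-3.091, 0.593, 0.176]
force: [0.8, 0.7, -0.9]
grip_width: 0.0472
grip_force: 0.0
```

Emit:
{"name": "apply_moves", "arguments": {"increments": [{"tx":0,"ty":0,"tz":-0.3,"ax":0,"ay":0,"az":0},{"tx":0,"ty":0,"tz":-0.4,"ax":0,"ay":0,"az":0},{"tx":0,"ty":0,"tz":-0.5,"ax":0,"ay":0,"az":0},{"tx":0,"ty":0,"tz":-0.5,"ax":0,"ay":0,"az":0},{"tx":0,"ty":0,"tz":-0.5,"ax":0,"ay":0,"az":0},{"tx":0,"ty":0,"tz":-0.5,"ax":0,"ay":0,"az":0},{"tx":0,"ty":0,"tz":0,"ax":0,"ay":0,"az":0},{"tx":0,"ty":0,"tz":0,"ax":0,"ay":0,"az":0}]}}

```text
time_s: 21.55
ee_pos: [0.7239, 0.0872, 0.4618]
eef_rot: [-3.091, 0.594, 0.176]
force: [-0.3, 0.5, 0.5]
grip_width: 0.0474
grip_force: 0.0
```

```bash
python3 -c "
from h import *
o=get_obs();print(o['moment'],o['force'],o['qpos'])
a=camera('scene')['pixels'];b=camera('wrist')['pixels']
cv2.imwrite('pics/f5.png',np.vstack([a[80:380,:,::-1],b[100:,:,::-1]]))"
```

```text
[-0.02629728 -0.22320664  0.02086393] [-0.26485365  0.46865633  0.46480252] [ 0.07049991  0.85256352  0.58133272 -0.01165918  2.30332437  1.47528746]
```

View pics/f5.png

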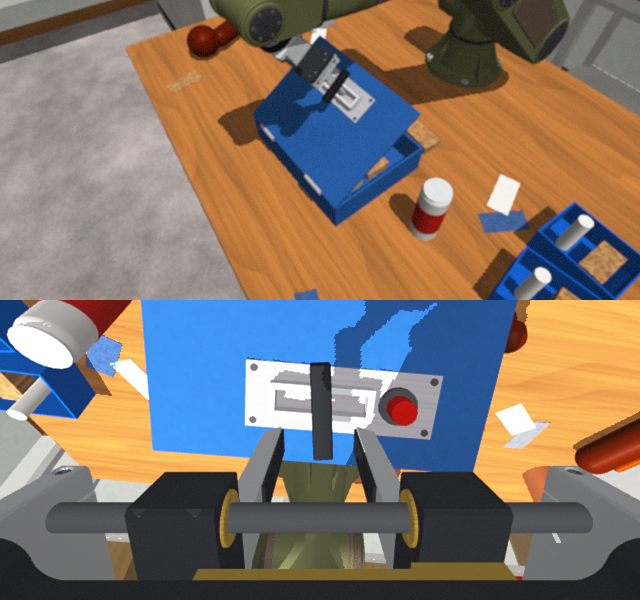

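The picture shows the lid standing open with the bar at (321,410), turned about 84° relative to the plate. The fingers are clear of it, and the spray can and finial are still in place.

```bash
python3 -c "
from station import hand_in
print(hand_in())"
```

```text
the job is handed in; nothing more can be done
None
```

The job is handed in: the button let go at about 8 N, the handle is turned to its stop, and the lid stands open at roughly 33° with the gripper clear, at about 22 s of the 61 s; the final pictures showed the spray can and finial undisturbed, but I didn't check the glue bottle or sanding block closely.

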